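# Load a tube into the sawing block up to its mark

### The arm

A 6-joint arm with a two-finger parallel gripper is mounted at the origin on the work surface; the furniture and walls round the work are solid. World frame = base frame: x ahead of the robot, y to its left, z up, the work surface at z = 0. Lengths are in m, angles in rad, forces in N, time in s.
With the tool pointing down it reaches from about 0.4 to 0.825 m from the base axis. Payload 7 kg.
Tool frame: the origin (TCP) lies at the very end of the fingers, on their centre line; the grasp point (between the pads) lies 19 mm behind it; z points along the fingers, y is the line along which they close (so a half turn about z gives the same grasp; the last joint's range is limited). The gripper opens to 88 mm and grips with 3 to 60 N. Pads are 19 mm wide; open, the fingers measure 130 mm over their backs; the gripper's body (78 mm by 193 mm) begins 47 mm behind the grasp point.
Start: joints at [1.454, 0.359, 0.012, 0, -1.224, -0.288], TCP at [0.266, 0.62, 0.227] pointing down, gripper open.
Joint ranges: [-3.07, 3.07], [-1.43, 2.12], [-1.02, 1.25], [-3.03, 1.67], [-3.05, -0], [-3.03, 3.03]. Speed limits (rad/s): [2.39, 2.39, 3.01, 3.14, 3.14, 3.14].

### API

Orientations are given as [roll, pitch, yaw] about the fixed x, y, z axes, in that order (R = Rz(yaw) Ry(pitch) Rx(roll)).
In Python, from station import arm gives the robot as it stands. The module is installed in compiled form; this text tells all that it offers.
- The arm moves only by the shell command python3 -m crank 'ROWS' [FORCE]. ROWS is JSON, a list of rows, each an object of numbers: "dx", "dy", "dz": the shift along the world's x, y, z in m; "twist": the turn about the world's z in degrees; "grip": the opening, from -1 (shut) to 1 (fully open). A call has exactly 5 rows; each row is the pose to reach, as a shift and turn from the pose commanded when the call began; what a row does not reach only later rows make up. A row lasts 1/12 s, in which the tool goes at most 41.7 mm and 7.16 degrees, less where a joint would pass 70% of its speed; a pose out of reach is approached as far as the arm can. A call with a gripper value outside its range is refused whole. The fingers move at their own pace and stop on an object; FORCE is the grip in N (left out, the last holds). Time passes only in rows, so rows that repeat a pose let the fingers close, or fill a call up. It gives the time, the measured TCP pose, the force, the opening and the grip force at its end, in the units of the state.
- arm.get_state(): the state, without advancing time (a new reading comes with each control period).
- arm.grab_frame(name): name is "side" or "top"; returns the picture (384x512x3 uint8, red, green, blue); there is no depth.
- arm.get_calibration(name): a dict with "fx", "fy", "cx", "cy" (pixels), "k1" (the pictures are not rectified: a ray, as slopes to the right and down, at radius r is drawn at 1 + k1 r^2 times it, then the intrinsics apply), "cam_to_world" (4x4, takes a point from camera to world coordinates). Camera axes: x right, y down, z forward; pixel columns grow to the right and rows downward; lengths in m; the calibration is good to about 2 mm. A picture is of the moment at which its call begins. get_calibration takes no time and is no camera call.
- arm.job_done(): hands the job in; it is judged then, once.
The state is a dict: "t": time; "q": joint angles; "qd": joint speeds; "joint_efforts": joint torques, N m; "eef_pos": TCP position; "ee_rot": TCP orientation; "force": force on the tool from outside, world axes, zero at the start; "moment": the same for the moment, N m; "width": finger opening in m; "gripper_force": force on a finger pad.
Only numpy, scipy, OpenCV 4.12 (cv2) and the standard library are available. Lean on these libraries where they do the work, as an engineer would, in place of code of your own. Each camera call takes 0.05 s, during which the arm holds its last target. There are 200 camera calls.

### The job

Take the aluminium tube off its wooden rest and slide its open end into the bore of the sawing block, entering from the blue-framed side, until the front edge of the red band (the edge nearer the open end) is level with the blue-framed face. There is no stop in the bore, so watch the band. Leave the tube lying in the bore at that depth, ready for sawing, and do not disturb the bright red tin or the roll of masking tape.

Things in the scene. Friction and masses are not known exactly. Their poses are not given: they have to be found in the camera images.
- tube: Rigid aluminium tube, 28 mm diameter, 200 mm long, 0.12 kg; origin on its axis at mid-length (near the centre of mass); +x to the open end (x = 100 mm). Black rubber foot, 36 mm diameter, x = -86 to -100 mm, cannot enter the bore. Red band x = -20 to -30 mm. Grasp the bare length x = -35 to -80 mm (free beside and below on the rest). Starts level, axis 55 mm above the worktop.
- tube_mark (a point): The depth mark: the point on the tube's axis at the red band's front edge (tube x = -20 mm), 120 mm behind the open end. Axes as the tube's.
- tube_tip (a point): Centre of the tube's open end (tube x = +100 mm).
- saw_block: Fixed sawing block: wood 90 mm long (x), 56 wide, top 84 mm above the worktop, on a 110 x 110 x 12 mm plywood base. Level through bore along x, 31.5 mm diameter, 58 mm above the worktop, no stop. Origin under the base's centre; the tube goes in along +x, at the blue-framed -x face. At the right depth its open end sticks out 30 mm at the +x face (steel strips).
- bore_mouth (a point): Centre of the bore in the plane of the blue-framed face, 58 mm above the worktop; the mouth has a 4 mm chamfer. Axes as the block's: +x points into the bore.
- v_rest: Fixed low wooden rest: plywood base 120 x 56 x 10 mm, two V posts 14 mm thick, 44 wide, 55 high, at x = +41 and -46 mm. Origin at the centre of its underside; +x is the way the tube's open end points at the start. The tube's origin starts at about x = -29 mm, 55 mm up; lift it straight up.
- red_tin: Closed flat bright red tin in the middle of the worktop, beside the tape, 88 x 133 x 36 mm, loose bystander; origin at the centre of its underside.
- tape_roll: Roll of masking tape lying flat, 100 mm across, 24 mm high, loose bystander; origin at the centre of its underside.

How it is judged:
At the end, for the whole second after the job is handed in: The tube lies at rest in the bore, open end inward from the blue-framed face, its axis within 0.08 rad of the bore's, and the front edge of the red band is within 5 mm of the plane of the blue-framed face (and that point of the tube's axis within 8 mm of the centre of the mouth) (x of tube_mark in the frame of bore_mouth between -0.005 and 0.005 m and distance between tube_mark and bore_mouth below 0.008 m and x of tube_tip in the frame of bore_mouth above 0.1 m and angle between the x axis of tube and the x axis of saw_block, either way round below 0.08 rad and linear speed of tube below 0.01 m/s); the robot touches nothing.
It fails at once if the red tin is moved more than 20 mm (distance of red_tin from where it was at the start of the episode above 0.02 m).
It fails at once if the roll of tape is moved more than 20 mm (distance of tape_roll from where it was at the start of the episode above 0.02 m).
It also fails if it takes over 48 s, if anything falls off the work surface, if the arm or the gripper's body presses on something with over 40 N, if the wrist force passes 120 N, or if a joint passes its speed limit or range.

## Working session

There is one attempt and no reset: what is moved stays moved. The work goes in short steps, Python scripts to look and compute and a shell command to move; the robot and the scene stay as the last step left them, time stands still between calls to the robot, and variables do not carry over. Pictures are saved under pics/ and viewed, at most 10 in all, crops included, and the job is handed in when it is done.

```bash
mkdir -p pics; cat > h.py <<'E'
import numpy as np, cv2
from station import arm
def pix2ray(n,uv):
    c=arm.get_calibration(n); uv=np.asarray(uv,float).reshape(-1,2)
    d=np.c_[(uv[:,0]-c['cx'])/c['fx'],(uv[:,1]-c['cy'])/c['fy']]; u=d.copy()
    for _ in range(20): u=d/(1+c['k1']*(u**2).sum(1,keepdims=True))
    T=np.array(c['cam_to_world']); return T[:3,3],np.c_[u,np.ones(len(u))]@T[:3,:3].T
def onz(n,uv,z):
    o,d=pix2ray(n,uv); return o+d*((z-o[2])/d[:,2])[:,None]
def proj(n,P):
    c=arm.get_calibration(n); T=np.array(c['cam_to_world']); p=(np.asarray(P,float).reshape(-1,3)-T[:3,3])@T[:3,:3]
    u=p[:,:2]/p[:,2:]; u=u*(1+c['k1']*(u**2).sum(1,keepdims=True)); return u*[c['fx'],c['fy']]+[c['cx'],c['cy']]
def grab(n,f=None):
    im=arm.grab_frame(n)
    if f: cv2.imwrite(f,im[:,:,::-1])
    return im
E
python3 - <<'E'
from h import *
for n in('side','top'):
    grab(n,f'pics/{n}0.png'); c=arm.get_calibration(n); print(n,c['fx'],c['k1'],np.round(c['cam_to_world'],3).tolist())
s=arm.get_state(); print(s['eef_pos'],s['ee_rot'],s['width'],s['t'])
E
```

```text
side 404.624758621594 -0.1149927626981659 [[0.996, -0.055, 0.073, 0.414], [-0.091, -0.543, 0.835, -0.924], [-0.007, -0.838, -0.546, 0.65], [0.0, 0.0, 0.0, 1.0]]
top 422.40067028633024 -0.052955126875256886 [[-0.023, -0.994, 0.11, 0.404], [-0.999, 0.026, 0.029, -0.055], [-0.032, -0.109, -0.993, 1.077], [0.0, 0.0, 0.0, 1.0]]
[0.26568514 0.62005861 0.22572597] [ 3.14013948e+00 -1.23791329e-04 -4.04927620e-01] 0.08772368476561483 0.1
```

View pics/top0.png

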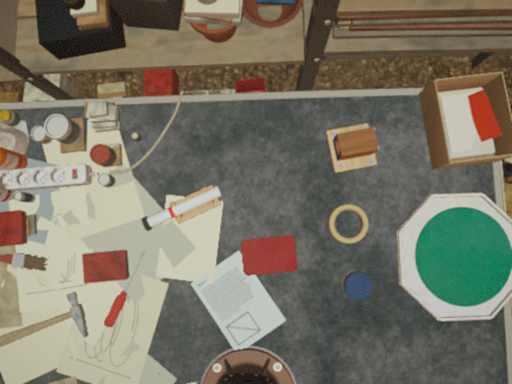

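View pics/side0.png

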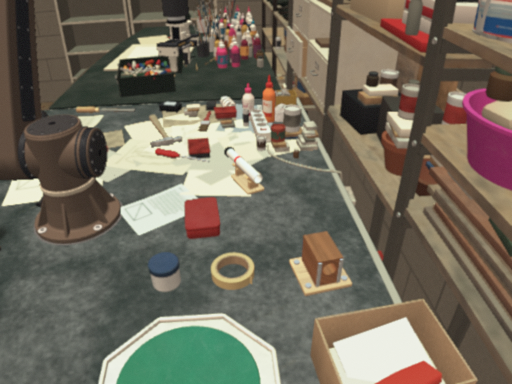

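The top view shows the tube from its foot at (147,224) to its open end at (219,189). The red band is near (173,211), the block at (352,147), the tin at (269,255) and the tape at (349,223). In the side view, the block's steel strips face the camera (-y).

```bash
python3 - <<'E'
from h import *
t=cv2.imread('pics/top0.png'); s=cv2.imread('pics/side0.png')
f=lambda im,x,y,w,h:cv2.resize(im[y:y+h,x:x+w],(400,300),interpolation=cv2.INTER_CUBIC)
cv2.imwrite('pics/crops.png',np.vstack([np.hstack([f(t,135,170,100,75),f(t,312,115,80,60)]),np.hstack([f(s,210,140,80,60),f(s,280,225,80,60)])]))
E
```

```text
(no output)
```

View pics/crops.png

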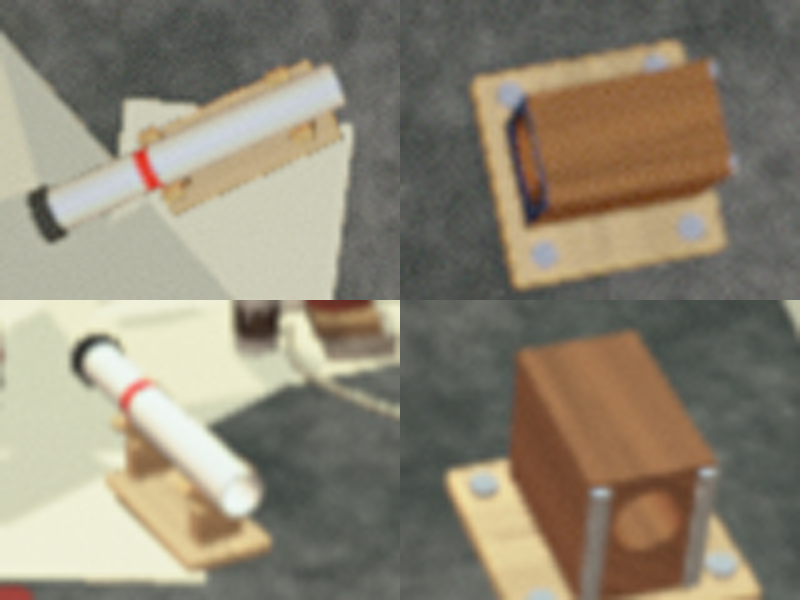

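The blue frame is on the block's left (+y) face in the top view, at about (338,147), so the tube goes in towards -y. Next I'll work out poses from the corner points read off the crops.

```bash
python3 - <<'E'
from h import *
from scipy.optimize import least_squares
T=lambda c,s=5:[(c[0]-400)/s+312,c[1]/s+115]
S=lambda c,s=5:[(c[0]-400)/s+280,(c[1]-300)/s+225]
top=[T(c) for c in[(527,97),(716,62),(731,176),(538,218),(472,80),(683,40),(727,245),(518,289)]]
Bt=np.array([(-45,28,84),(45,28,84),(45,-28,84),(-45,-28,84),(-55,55,12),(55,55,12),(55,-55,12),(-55,-55,12)])/1e3
sd=[S(c) for c in[(518,352),(637,332),(714,464),(585,484),(646,520)]]
Bs=np.array([(-45,-28,84),(-45,28,84),(45,28,84),(45,-28,84),(45,0,58)])/1e3
def W(p,B):
    c,s=np.cos(p[2]),np.sin(p[2]); return np.c_[c*B[:,0]-s*B[:,1]+p[0],s*B[:,0]+c*B[:,1]+p[1],B[:,2]]
for name,use in(('top',(1,0)),('side',(0,1)),('both',(1,1))):
    f=lambda p:np.r_[use[0]*(proj('top',W(p,Bt))-top).ravel(),use[1]*(proj('side',W(p,Bs))-sd).ravel()]
    r=least_squares(f,[.65,-.2,-1.6]); p=r.x; print(name,p.round(4),np.degrees(p[2]),np.abs(r.fun).max())
    print(' mouth',W(p,np.array([[-.045,0,.058]])).round(4))
# tube
tp=np.array([[36,217],[154,168],[337.5,86.5]])/4+[135,170]
P=onz('top',tp,.055); print('foot,mark,tip',P.round(4),'len',np.linalg.norm(P[2]-P[0]),'tip-mark',np.linalg.norm(P[2]-P[1]))
d=P[2]-P[0]; print('yaw',np.degrees(np.arctan2(d[1],d[0])))
print('tip side',onz('side',[[258,179.4]],.055).round(4))
for n,(x,y,w,h) in dict(top=(150,185,50,50),side=(215,140,50,60)).items():
    im=cv2.imread(f'pics/{n}0.png').astype(float); R=im[...,2]-im[...,:2].max(2); w_=np.clip(R[y:y+h,x:x+w]-40,0,None)
    yy,xx=np.mgrid[y:y+h,x:x+w]; c=[(w_*xx).sum()/w_.sum(),(w_*yy).sum()/w_.sum()]
    print(n,'band',c,onz(n,[c],.067).round(4),(w_>0).sum())
E
```

```text
top [ 0.6099 -0.2793 -1.4132] -80.96982776046237 2.11671572207689
 mouth [[ 0.6029 -0.2348  0.058 ]]
side [ 0.6119 -0.2825 -1.4447] -82.77385617014791 0.5255002086479692
 mouth [[ 0.6063 -0.2378  0.058 ]]
both [ 0.6109 -0.2803 -1.4207] -81.39839774899609 2.4209904720834174
 mouth [[ 0.6042 -0.2358  0.058 ]]
foot,mark,tip [[0.4278 0.2418 0.055 ]
 [0.456  0.1689 0.055 ]
 [0.503  0.056  0.055 ]] len 0.20044015390927403 tip-mark 0.12233314482629432
yaw -67.9646662019
tip side [[0.5056 0.0507 0.055 ]]
top band [np.float64(171.13383685800605), np.float64(212.03957703927492)] [[0.4555 0.1721 0.067 ]] 54
side band [np.float64(234.30116648992578), np.float64(161.28419936373277)] [[0.4432 0.1422 0.067 ]] 24
```

Mouth is at about (0.604,-0.236), with the bore axis at about -81.5°. The tube's axis points at -68°, and its length checks out at 200 mm. I'll move above the grasp point at (0.443,0.2025).

```bash
python3 -m crank '[{"dx":0.015,"dy":-0.035,"twist":-5,"grip":1},{"dx":0.03,"dy":-0.07,"twist":-10,"grip":1},{"dx":0.045,"dy":-0.105,"twist":-15,"grip":1},{"dx":0.06,"dy":-0.14,"twist":-20,"grip":1},{"dx":0.075,"dy":-0.175,"twist":-25,"grip":1}]' 15
python3 -m crank '[{"dx":0.015,"dy":-0.035,"twist":-5,"grip":1},{"dx":0.03,"dy":-0.07,"twist":-10,"grip":1},{"dx":0.045,"dy":-0.105,"twist":-15,"grip":1},{"dx":0.06,"dy":-0.14,"twist":-20,"grip":1},{"dx":0.075,"dy":-0.175,"twist":-20,"grip":1}]' 15
```

```text
invalid input at $[0]: expected keys dx, dy, dz, twist, grip
invalid input at $[0]: expected keys dx, dy, dz, twist, grip
```

```bash
python3 -m crank '[{"dx":0.015,"dy":-0.035,"dz":0,"twist":-5,"grip":1},{"dx":0.03,"dy":-0.07,"dz":0,"twist":-10,"grip":1},{"dx":0.045,"dy":-0.105,"dz":0,"twist":-15,"grip":1},{"dx":0.06,"dy":-0.14,"dz":0,"twist":-20,"grip":1},{"dx":0.075,"dy":-0.175,"dz":0,"twist":-25,"grip":1}]' 15
python3 -m crank '[{"dx":0.015,"dy":-0.035,"dz":0,"twist":-5,"grip":1},{"dx":0.03,"dy":-0.07,"dz":0,"twist":-10,"grip":1},{"dx":0.045,"dy":-0.105,"dz":0,"twist":-15,"grip":1},{"dx":0.06,"dy":-0.14,"dz":0,"twist":-20,"grip":1},{"dx":0.075,"dy":-0.175,"dz":0,"twist":-20,"grip":1}]' 15
```

```text
t: 0.52
eef_pos: [0.341, 0.4435, 0.2261]
ee_rot: [3.141, -0.0, -0.845]
force: [0.2, 0.1, 0.6]
width: 0.0879
gripper_force: 0.0
t: 0.93
eef_pos: [0.4159, 0.2685, 0.2265]
ee_rot: [3.141, 0.0, -1.195]
force: [1.5, 0.7, 0.5]
width: 0.0876
gripper_force: 0.0
```

```bash
python3 -m crank '[{"dx":0.014,"dy":-0.033,"dz":0,"twist":0,"grip":1},{"dx":0.027,"dy":-0.066,"dz":-0.01,"twist":0,"grip":1},{"dx":0.027,"dy":-0.066,"dz":-0.045,"twist":0,"grip":1},{"dx":0.027,"dy":-0.066,"dz":-0.08,"twist":0,"grip":1},{"dx":0.027,"dy":-0.066,"dz":-0.1,"twist":0,"grip":1}]'
python3 - <<'E'
from h import *
t=grab('top'); s=grab('side')
f=lambda im,x,y,w,h:cv2.resize(im[y:y+h,x:x+w],(400,300),interpolation=cv2.INTER_CUBIC)
cv2.imwrite('pics/c1.png',np.hstack([f(t,120,170,120,90),f(s,190,110,100,75)])[:,:,::-1])
E
```

```text
t: 1.35
eef_pos: [0.4416, 0.2023, 0.1236]
ee_rot: [3.139, -0.0, -1.193]
force: [-0.4, -0.4, -0.7]
width: 0.0874
gripper_force: 0.0
```

View pics/c1.png

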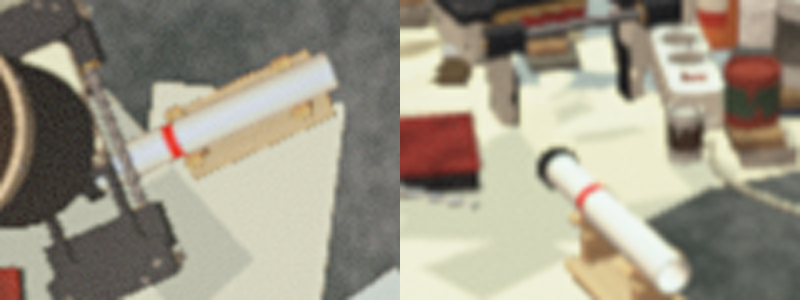

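The fingers straddle the tube, with the band at about crop (172,142) clear of them. Now I'll descend and grip.

```bash
python3 -m crank '[{"dx":0.001,"dy":0,"dz":-0.025,"twist":0,"grip":1},{"dx":0.001,"dy":0,"dz":-0.05,"twist":0,"grip":1},{"dx":0.001,"dy":0,"dz":-0.075,"twist":0,"grip":1},{"dx":0.001,"dy":0,"dz":-0.0875,"twist":0,"grip":1},{"dx":0.001,"dy":0,"dz":-0.0875,"twist":0,"grip":1}]' 25
for i in 1 2 ; do python3 -m crank '[{"dx":0,"dy":0,"dz":0,"twist":0,"grip":-1},{"dx":0,"dy":0,"dz":0,"twist":0,"grip":-1},{"dx":0,"dy":0,"dz":0,"twist":0,"grip":-1},{"dx":0,"dy":0,"dz":0,"twist":0,"grip":-1},{"dx":0,"dy":0,"dz":0,"twist":0,"grip":-1}]' 25; done
```

```text
t: 1.87
eef_pos: [0.4431, 0.204, 0.0378]
ee_rot: [3.139, -0.001, -1.19]
force: [-0.2, -0.1, 0.3]
width: 0.0878
gripper_force: 0.0
t: 2.28
eef_pos: [0.4443, 0.2049, 0.04]
ee_rot: [-3.14, 0.001, -1.19]
force: [-1.1, 1.4, -0.3]
width: 0.0595
gripper_force: 0.0
t: 2.7
eef_pos: [0.4437, 0.2043, 0.039]
ee_rot: [3.141, -0.0, -1.19]
force: [0.0, -0.3, -0.1]
width: 0.0272
gripper_force: 25.0
```

```bash
python3 -m crank '[{"dx":0,"dy":0,"dz":0.015,"twist":0,"grip":-1},{"dx":0,"dy":0,"dz":0.035,"twist":0,"grip":-1},{"dx":0,"dy":0,"dz":0.06,"twist":0,"grip":-1},{"dx":0,"dy":0,"dz":0.08,"twist":0,"grip":-1},{"dx":0,"dy":0,"dz":0.09,"twist":0,"grip":-1}]' 25
python3 -m crank '[{"dx":0.013,"dy":-0.025,"dz":0,"twist":-2,"grip":-1},{"dx":0.026,"dy":-0.05,"dz":0,"twist":-4,"grip":-1},{"dx":0.04,"dy":-0.075,"dz":0,"twist":-6,"grip":-1},{"dx":0.053,"dy":-0.1,"dz":0,"twist":-8,"grip":-1},{"dx":0.066,"dy":-0.125,"dz":0,"twist":-10,"grip":-1}]'
python3 -m crank '[{"dx":0.013,"dy":-0.025,"dz":0,"twist":-2,"grip":-1},{"dx":0.026,"dy":-0.05,"dz":0,"twist":-3,"grip":-1},{"dx":0.04,"dy":-0.075,"dz":0,"twist":-3,"grip":-1},{"dx":0.053,"dy":-0.1,"dz":0,"twist":-3,"grip":-1},{"dx":0.066,"dy":-0.12,"dz":0,"twist":-3,"grip":-1}]'
python3 -m crank '[{"dx":0,"dy":0,"dz":-0.02,"twist":0,"grip":-1},{"dx":0,"dy":0,"dz":-0.04,"twist":0,"grip":-1},{"dx":0,"dy":0,"dz":-0.06,"twist":0,"grip":-1},{"dx":0,"dy":0,"dz":-0.06,"twist":0,"grip":-1},{"dx":0,"dy":0,"dz":-0.06,"twist":0,"grip":-1}]'
python3 - <<'E'
from h import *
t=grab('top','pics/t2.png'); s=grab('side','pics/s2.png')
f=lambda im,x,y,w,h:cv2.resize(im[y:y+h,x:x+w],(800,300),interpolation=cv2.INTER_CUBIC)
cv2.imwrite('pics/c2.png',np.vstack([f(t,230,115,160,60),f(s,210,180,160,60+0)])[:,:,::-1])
print(arm.get_state()['eef_pos'])
E
```

```text
t: 3.12
eef_pos: [0.4447, 0.2051, 0.1314]
ee_rot: [-3.139, 0.001, -1.19]
force: [0.5, 0.8, -0.3]
width: 0.0271
gripper_force: 25.0
t: 3.53
eef_pos: [0.5099, 0.0782, 0.1284]
ee_rot: [3.141, 0.0, -1.366]
force: [0.4, 1.3, -2.0]
width: 0.0274
gripper_force: 25.0
t: 3.95
eef_pos: [0.5758, -0.0424, 0.1281]
ee_rot: [3.14, 0.0, -1.418]
force: [0.3, 0.3, -0.1]
width: 0.0271
gripper_force: 25.0
t: 4.37
eef_pos: [0.5748, -0.0409, 0.0678]
ee_rot: [3.138, -0.0, -1.417]
force: [0.2, -0.9, -0.5]
width: 0.0274
gripper_force: 25.0
[ 0.57643855 -0.04041527  0.06984058]
```

View pics/c2.png

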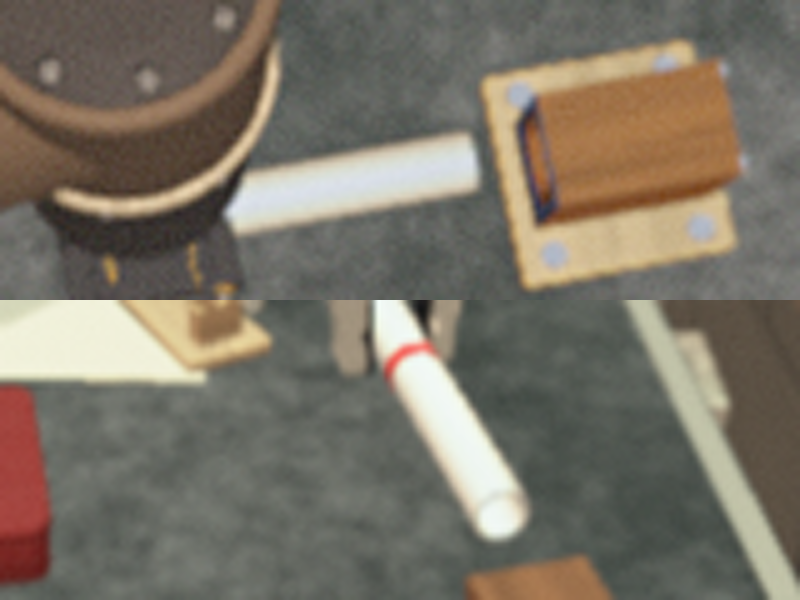

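The tube is held level. In the top crop its tip is at (475,162), short of the blue-framed mouth at about (537,160). In the side crop the tip is at (498,515). Next I'll fit the edges to subpixel accuracy for alignment.

```bash
cat > fit.py <<'E'
from h import *
def edge(im,p,q,hw=3,m=.1):
    """refine segment p-q (px) to the strongest gradient across it; returns two fitted end points"""
    p,q=np.array(p,float),np.array(q,float); u=(q-p)/np.linalg.norm(q-p); n=np.array([-u[1],u[0]])
    ts=np.linspace(m,1-m,60); s=np.arange(-hw,hw+.01,.1)
    X=(p+ts[:,None]*(q-p))[:,None]+s[None,:,None]*n
    v=cv2.remap(cv2.GaussianBlur(im,(0,0),.6),X[...,0].astype('f4'),X[...,1].astype('f4'),cv2.INTER_CUBIC).astype(float)
    g=(np.diff(v,axis=1)**2).sum(2); g=g**1.5; o=(g*(s[:-1]+.05)).sum(1)/g.sum(1)
    for _ in range(4):
        c=np.polyfit(ts,o,1); r=o-np.polyval(c,ts); k=abs(r)<2*max(r[np.argsort(abs(r))[:45]].std(),.05); ts,o=ts[k],o[k]
    return np.array([p+np.polyval(c,0)*n,q+np.polyval(c,1)*n]),r.std()
E
python3 - <<'E'
from fit import *
t=cv2.imread('pics/t2.png'); C=lambda x,y:(230+x/5,115+y/5)
def line(name,a,b,z):
    e,r=edge(t,C(*a),C(*b)); P=onz('top',e,z); d=P[1]-P[0]; y=np.arctan2(d[1],d[0]); print(name,'yaw',np.degrees(y).round(2),P[:,:2].round(4).tolist(),'rms',r.round(2)); return P
zt=.087
U=line('tubeU',(260,166),(465,133),zt);L=line('tubeL',(260,232),(475,190),zt)
print('tip edge');E=line('tip',(469,133),(480,190),zt)
b=[line('blkU',(537,97),(722,62),.084),line('blkL',(545,222),(735,185),.084),line('baseU',(485,78),(690,40),.012),line('baseL',(525,288),(735,247),.012)]
line('baseLeft',(485,78),(525,288),.012);line('baseRight',(690,40),(735,247),.012)
e=line('blkRight',(722,62),(742,185),.084);line('blkLeft',(537,97),(548,222),.084)
E
```

```text
tubeU yaw -80.83 [[0.5987, -0.0983], [0.6144, -0.1959]] rms 0.04
tubeL yaw -81.06 [[0.5704, -0.0968], [0.5866, -0.1994]] rms 0.05
tip edge
tip yaw -173.4 [[0.613, -0.1986], [0.5852, -0.2018]] rms 0.07
blkU yaw -80.78 [[0.6329, -0.2312], [0.6474, -0.3204]] rms 0.07
blkL yaw -80.45 [[0.5685, -0.2327], [0.5838, -0.3236]] rms 0.04
baseU yaw -80.98 [[0.6586, -0.218], [0.6755, -0.3241]] rms 0.08
baseL yaw -80.62 [[0.5488, -0.2335], [0.5666, -0.341]] rms 0.07
baseLeft yaw -172.55 [[0.6571, -0.2178], [0.5477, -0.2321]] rms 0.16
baseRight yaw -172.46 [[0.6746, -0.3263], [0.566, -0.3406]] rms 0.24
blkRight yaw -172.36 [[0.6446, -0.3195], [0.5849, -0.3275]] rms 0.06
blkLeft yaw -177.93 [[0.6299, -0.2286], [0.5693, -0.2308]] rms 0.43
```

Block yaw is about -80.8° and the bore line passes (0.605,-0.235). Base width comes out at 110 mm and its length at 110 mm, both as given. The tube's yaw is -80.95°, it sits about 1.8 mm too far in +x, and it is 27 mm too high. The tip is about 37 mm short of the mouth. I'll correct these, advance 25 mm and look again.

```bash
python3 -m crank '[{"dx":-0.002,"dy":0,"dz":-0.014,"twist":0.2,"grip":-1},{"dx":-0.002,"dy":0,"dz":-0.027,"twist":0.2,"grip":-1},{"dx":0,"dy":-0.012,"dz":-0.027,"twist":0.2,"grip":-1},{"dx":0.002,"dy":-0.025,"dz":-0.027,"twist":0.2,"grip":-1},{"dx":0.002,"dy":-0.025,"dz":-0.027,"twist":0.2,"grip":-1}]'
python3 - <<'E'
from fit import *
t=grab('top','pics/t3.png'); s=grab('side','pics/s3.png')
f=lambda im,x,y,w,h:cv2.resize(im[y:y+h,x:x+w],(800,300),interpolation=cv2.INTER_CUBIC)
cv2.imwrite('pics/c3.png',np.vstack([f(t,230,115,160,60),f(s,240,195,160,60)])[:,:,::-1])
E
```

```text
t: 4.88
eef_pos: [0.579, -0.0674, 0.0434]
ee_rot: [-3.14, -0.0, -1.414]
force: [-0.2, 0.7, -0.8]
width: 0.0274
gripper_force: 25.0
```

View pics/c3.png

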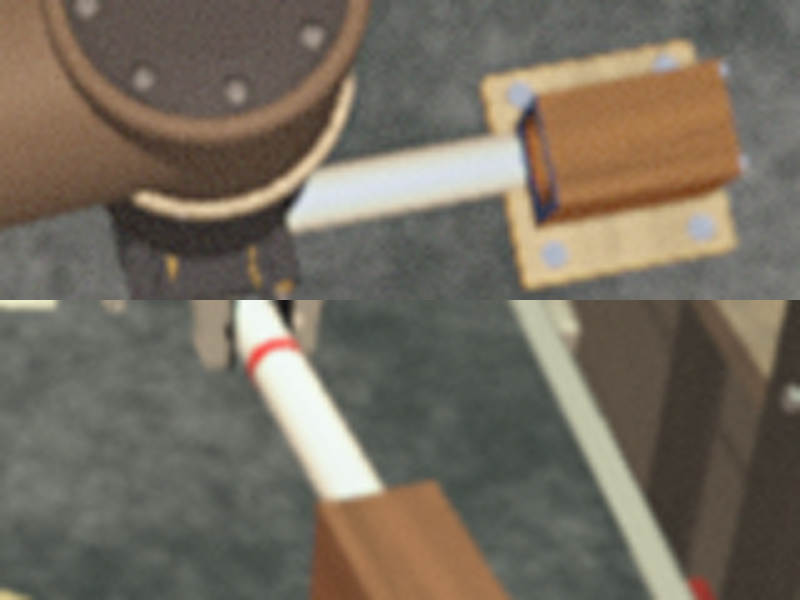

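The top crop shows the tip at (522,160), just left of the blue frame. In the side crop the tube runs from (262,325) down to the block's top edge at (350,495). I'll measure height and lateral offset from both views.

```bash
cat > m.py <<'E'
from fit import *
def ax(n,im,a,b,c,d):
    e1,r1=edge(im,a,b);e2,r2=edge(im,c,d); return (e1+e2)/2,(r1,r2)
def tri(t,s):
    o1,d1=pix2ray('top',t); n=np.cross(d1[0],d1[1]); o2,d2=pix2ray('side',s)
    return o2+d2*(((o1-o2)@n)/(d2@n))[:,None]
E
python3 - <<'E'
from m import *
t=cv2.imread('pics/t3.png');s=cv2.imread('pics/s3.png')
C=lambda x,y:(230+x/5,115+y/5); D=lambda x,y:(240+x/5,195+(y-300)/5)
ta,r=ax('top',t,C(345,162),C(515,135),C(330,222),C(525,187)); 
sa,r2=ax('side',s,D(255,375),D(322,492),D(305,350),D(380,485))
print(r,r2); P=tri(ta,sa); print('axis 3d',P.round(4)); d=P[1]-P[0]; print(np.degrees(np.arctan2(d[1],d[0])))
Q=onz('top',ta,.058); d=Q[1]-Q[0]; print('top@.058',Q.round(4),np.degrees(np.arctan2(d[1],d[0]))); 
print('x at y=-.2349',Q[1,0]+(-.2349-Q[1,1])*d[0]/d[1])
# block height bias check in side: top far edge corners; block pose given by top view
c,sn=np.cos(np.radians(-80.8)),np.sin(np.radians(-80.8))
B=np.array([(0,-28,84),(0,28,84),(90,28,84),(90,-28,84),(90,0,58)])/1e3
print('pred side block',proj('side',np.c_[.605+c*B[:,0]-sn*B[:,1],-.2349+sn*B[:,0]+c*B[:,1],B[:,2]]).round(1).tolist())
print('meas',[[303.6,235.4],[327.4,231.4],[342.8,257.8],[317,261.8],[329.2,269]])
E
```

```text
(np.float64(0.041968554194608584), np.float64(0.05148717373173143)) (np.float64(0.04028819155333214), np.float64(0.04010965919954032))
axis 3d [[ 0.5863 -0.099   0.0561]
 [ 0.6026 -0.2039  0.0579]]
-81.14452429249282
top@.058 [[ 0.592  -0.1368  0.058 ]
 [ 0.6062 -0.2262  0.058 ]] -80.97772097562718
x at y=-.2349 0.6075380221282919
pred side block [[302.9, 234.4], [326.4, 230.2], [343.1, 256.3], [317.9, 261.3], [329.4, 268.0]]
meas [[303.6, 235.4], [327.4, 231.4], [342.8, 257.8], [317, 261.8], [329.2, 269]]
```

```bash
python3 - <<'E'
from m import *
n=np.array([np.sin(np.radians(80.8)),np.cos(np.radians(80.8))]); M=np.array([.605,-.2349])
for f,off,segs,z in(('t2',0,((260,166),(465,133),(260,232),(475,190)),.085),('t3',0,((360,160),(485,140),(340,220),(495,193)),.058)):
    t=cv2.imread(f'pics/{f}.png'); C=lambda p:(230+p[0]/5,115+p[1]/5); a,b,c,d=map(C,segs)
    for hw in(2,3):
        e=[onz('top',edge(t,a,b,hw)[0],z)[:,:2],onz('top',edge(t,c,d,hw)[0],z)[:,:2]]
        print(f,hw,'lateral offsets from bore line, mm (U ends, L ends):',*(((x-M)@n*1e3).round(2) for x in e))
t=cv2.imread('pics/t3.png'); C=lambda p:(230+p[0]/5,115+p[1]/5)
for nm,a,b,z in(('blkU',(537,97),(722,62),.084),('baseU',(485,78),(690,40),.012),('baseL',(525,288),(735,247),.012)):
    print(nm,[((onz('top',edge(t,C(a),C(b),hw)[0],z)[:,:2]-M)@n*1e3).round(2).tolist() for hw in(2,3)])
print([arm.get_state()['eef_pos'].round(4).tolist() for _ in range(2)])
E
```

```text
t2 2 lateral offsets from bore line, mm (U ends, L ends): [16.04 15.92] [-12.01 -12.29]
t2 3 lateral offsets from bore line, mm (U ends, L ends): [15.96 15.9 ] [-11.73 -12.21]
t3 2 lateral offsets from bore line, mm (U ends, L ends): [16.89 16.49] [-11.25 -11.49]
t3 3 lateral offsets from bore line, mm (U ends, L ends): [16.91 16.5 ] [-11.18 -11.42]
blkU [[27.96, 27.91], [28.03, 28.49]]
baseU [[55.72, 55.48], [55.66, 55.41]]
baseL [[-55.31, -54.91], [-55.35, -54.76]]
[[0.5788, -0.0665, 0.0433], [0.5788, -0.0665, 0.0433]]
```

The tube is consistently +2.6 mm off laterally, and its width reads 28 mm as it should. I'll shift it -2.5 mm and 1 mm down, then enter slowly.

```bash
python3 -m crank '[{"dx":-0.0025,"dy":-0.0005,"dz":-0.001,"twist":0,"grip":-1},{"dx":-0.0025,"dy":-0.0005,"dz":-0.001,"twist":0,"grip":-1},{"dx":-0.0015,"dy":-0.006,"dz":-0.001,"twist":0,"grip":-1},{"dx":-0.0007,"dy":-0.011,"dz":-0.001,"twist":0,"grip":-1},{"dx":0,"dy":-0.016,"dz":-0.001,"twist":0,"grip":-1}]'
python3 - <<'E'
from m import *
n=np.array([np.sin(np.radians(80.8)),np.cos(np.radians(80.8))]); M=np.array([.605,-.2349])
t=grab('top','pics/t4.png')[:,:,::-1].copy();s=grab('side','pics/s4.png'); C=lambda p:(230+p[0]/5,115+p[1]/5); a,b,c,d=map(C,((400,155),(485,142),(380,215),(495,195)))
print([((onz('top',edge(t,*x,3)[0],.058)[:,:2]-M)@n*1e3).round(2).tolist() for x in((a,b),(c,d))])
st=arm.get_state();print(st['eef_pos'],st['force'],st['moment'])
E
```

```text
t: 5.4
eef_pos: [0.5781, -0.0819, 0.0412]
ee_rot: [-3.141, -0.0, -1.413]
force: [-0.0, 0.0, -0.4]
width: 0.0276
gripper_force: 25.0
[[13.14, 13.33], [-14.82, -14.69]]
[ 0.57795975 -0.08233698  0.04102259] [ 0.53668263  0.76046718 -0.93830648] [ 0.10362792 -0.11986937  0.05301275]
```

```bash
python3 -m crank '[{"dx":0.0015,"dy":-0.005,"dz":0,"twist":0,"grip":-1},{"dx":0.0023,"dy":-0.01,"dz":0,"twist":0,"grip":-1},{"dx":0.0031,"dy":-0.015,"dz":0,"twist":0,"grip":-1},{"dx":0.0039,"dy":-0.02,"dz":0,"twist":0,"grip":-1},{"dx":0.0047,"dy":-0.025,"dz":0,"twist":0,"grip":-1}]'
python3 - <<'E'
from h import *
t=grab('top'); s=grab('side')
f=lambda im,x,y,w,h:cv2.resize(im[y:y+h,x:x+w],(800,300),interpolation=cv2.INTER_CUBIC)
cv2.imwrite('pics/c5.png',np.vstack([f(t,230,115,160,60),f(s,240,205,160,60)])[:,:,::-1])
E
```

```text
t: 5.92
eef_pos: [0.5826, -0.1072, 0.041]
ee_rot: [3.142, -0.0, -1.414]
force: [-0.7, -0.2, -1.7]
width: 0.0273
gripper_force: 25.0
```

View pics/c5.png

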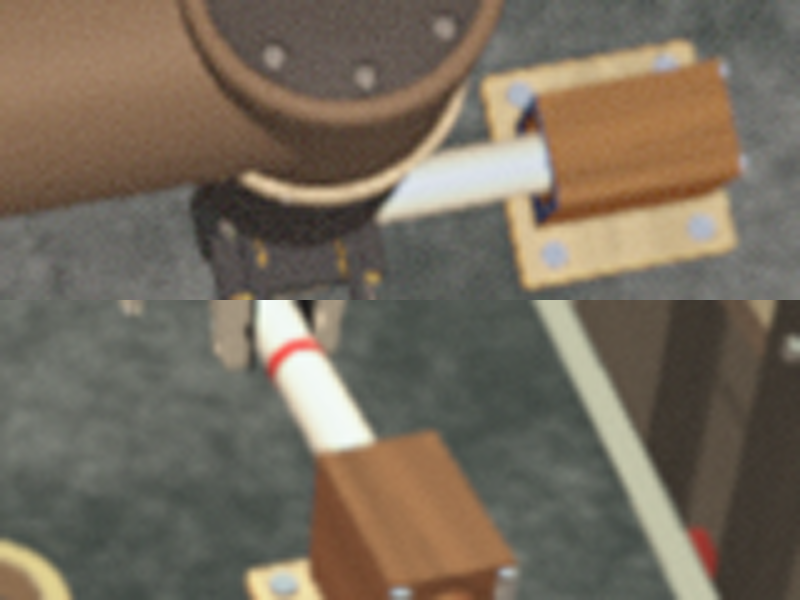

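The tube is in the bore (top crop: white runs under the block edge at (548,165)) and forces are small. I'll advance most of the rest.

```bash
for i in 1 2; do python3 -m crank '[{"dx":0.0011,"dy":-0.007,"dz":0,"twist":0,"grip":-1},{"dx":0.0023,"dy":-0.014,"dz":0,"twist":0,"grip":-1},{"dx":0.0034,"dy":-0.021,"dz":0,"twist":0,"grip":-1},{"dx":0.0046,"dy":-0.028,"dz":0,"twist":0,"grip":-1},{"dx":0.0057,"dy":-0.035,"dz":0,"twist":0,"grip":-1}]'; done
python3 - <<'E'
from h import *
t=grab('top','pics/t6.png'); s=grab('side','pics/s6.png')
f=lambda im,x,y,w,h:cv2.resize(im[y:y+h,x:x+w],(400,600),interpolation=cv2.INTER_CUBIC)
cv2.imwrite('pics/c6.png',np.hstack([f(t,310,115,80,80)[:,:],f(s,280,205,80,90)])[:,:,::-1])
E
```

```text
t: 6.43
eef_pos: [0.5884, -0.1424, 0.0411]
ee_rot: [3.142, -0.0, -1.414]
force: [-0.1, -0.4, -0.9]
width: 0.0272
gripper_force: 25.0
t: 6.85
eef_pos: [0.594, -0.1773, 0.041]
ee_rot: [3.142, -0.0, -1.414]
force: [-0.2, 0.1, -1.5]
width: 0.0274
gripper_force: 25.0
```

View pics/c6.png

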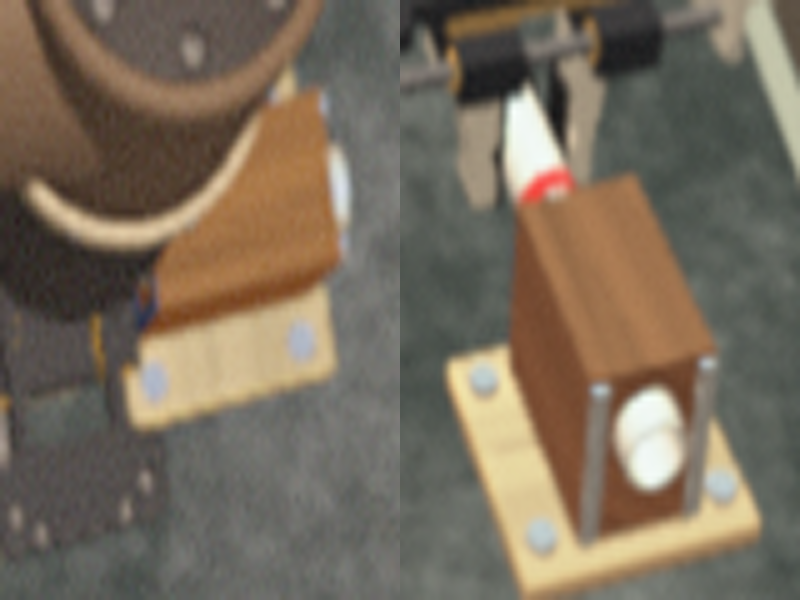

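The tip protrudes at the exit face: side crop ring centre (654,455), top crop right extreme (352,185). The band is just above the block's top edge at side crop (545,185). Now I'll compute the remaining depth.

```bash
cat > depth.py <<'E'
from m import *
import sys
u=np.array([.16,-.987,0]); M=np.array([.605,-.2349,.058])
t=grab('top',sys.argv[1]+'t.png').astype(int); s=grab('side',sys.argv[1]+'s.png').astype(int)
# tip in top view: white (bright, unsaturated) blob right of the block
w=((t.min(2)>150)&(t.max(2)-t.min(2)<35)).astype(np.uint8); w[:,:372]=0; w[:,395:]=0; w[:125]=0; w[152:]=0
# subpixel end along the projected axis in both views
for n,im,z in(('top',t,.0715),('side',s,None)):
    ds=np.arange(.08,.15,.0002)
    # top: crest of tube; side: lower line (ring bottom) is covered by the same silhouette
    P=M+ds[:,None]*u; P[:,2]=z if z else .0445
    for lat in(-.003,0,.003):
        X=proj(n,P+lat*np.array([.987,.16,0])).astype('f4')
        v=cv2.remap(im.mean(2).astype('f4'),X[:,:1],X[:,1:],cv2.INTER_CUBIC).ravel()
        g=np.gradient(cv2.GaussianBlur(v.reshape(-1,1),(1,31),0).ravel()); k=np.argmin(g[10:-10])+10
        print(n,lat,'tip depth',ds[k].round(4),'bright',v[max(k-25,0)].round(),v[min(k+25,len(v)-1)].round())
print('t',arm.get_state()['t'],arm.get_state()['eef_pos'])
E
python3 depth.py pics/d1
```

```text
top -0.003 tip depth 0.1004 bright 223.0 108.0
top 0 tip depth 0.1004 bright 219.0 110.0
top 0.003 tip depth 0.1002 bright 215.0 110.0
side -0.003 tip depth 0.1036 bright 244.0 78.0
side 0 tip depth 0.103 bright 245.0 80.0
side 0.003 tip depth 0.1022 bright 243.0 76.0
t 7.05 [ 0.59384222 -0.17679445  0.04093918]
```

```bash
python3 -m crank '[{"dx":0.0008,"dy":-0.005,"dz":0,"twist":0,"grip":-1},{"dx":0.0016,"dy":-0.01,"dz":0,"twist":0,"grip":-1},{"dx":0.0024,"dy":-0.015,"dz":0,"twist":0,"grip":-1},{"dx":0.0029,"dy":-0.018,"dz":0,"twist":0,"grip":-1},{"dx":0.0029,"dy":-0.018,"dz":0,"twist":0,"grip":-1}]'
python3 depth.py pics/d2
python3 - <<'E'
from h import *
# block exit face edge (top view, z=.084) depth, and predicted mouth->exit 0.090, as scale check
from fit import *
t=cv2.imread('pics/d2t.png'); e,r=edge(t,(230+722/5,115+62/5),(230+742/5,115+185/5)); P=onz('top',e,.084)
print(((P-[.605,-.2349,.084])@np.array([.16,-.987,0])).round(4),r)
s=cv2.imread('pics/d2s.png'); a=s[205:295,280:360]; b=t[115:195,310:390]
cv2.imwrite('pics/c7.png',np.hstack([cv2.resize(b,(400,600),interpolation=2),cv2.resize(a,(400,600),interpolation=2)]))
E
```

```text
t: 7.47
eef_pos: [0.5969, -0.1953, 0.041]
ee_rot: [-3.142, -0.0, -1.414]
force: [1.0, -0.8, -0.1]
width: 0.0272
gripper_force: 25.0
top -0.003 tip depth 0.1182 bright 225.0 116.0
top 0 tip depth 0.1182 bright 221.0 121.0
top 0.003 tip depth 0.118 bright 218.0 123.0
side -0.003 tip depth 0.1318 bright 197.0 112.0
side 0 tip depth 0.132 bright 197.0 112.0
side 0.003 tip depth 0.1316 bright 201.0 110.0
t 7.5667 [ 0.59680878 -0.1947765   0.04100218]
[0.0895 0.0871] 0.15664258073133333
```

View pics/c7.png

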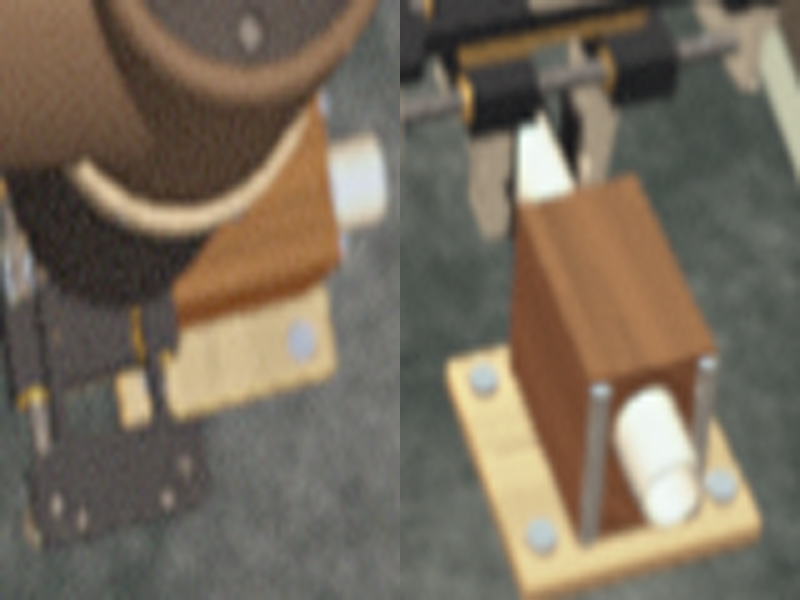

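The tube protrudes about 29 mm: top crop from the face at (335,185) to the tip at (385,180), reading 118–120 mm depth. The band sits at the block face. I'll nudge 1 mm further, then release.

```bash
python3 -m crank '[{"dx":0.0002,"dy":-0.001,"dz":0,"twist":0,"grip":-1},{"dx":0.0002,"dy":-0.001,"dz":0,"twist":0,"grip":-1},{"dx":0.0002,"dy":-0.001,"dz":0,"twist":0,"grip":-1},{"dx":0.0002,"dy":-0.001,"dz":0,"twist":0,"grip":-0.3},{"dx":0.0002,"dy":-0.001,"dz":0,"twist":0,"grip":-0.1}]' 5
python3 -m crank '[{"dx":0,"dy":0,"dz":0,"twist":0,"grip":0.3},{"dx":0,"dy":0,"dz":0,"twist":0,"grip":0.5},{"dx":0,"dy":0,"dz":0,"twist":0,"grip":0.6},{"dx":0,"dy":0,"dz":0,"twist":0,"grip":0.7},{"dx":0,"dy":0,"dz":0,"twist":0,"grip":0.7}]'
python3 depth.py pics/d3
```

```text
t: 7.98
eef_pos: [0.5971, -0.1955, 0.0412]
ee_rot: [-3.141, -0.0, -1.413]
force: [-0.6, 0.2, 0.7]
width: 0.0331
gripper_force: 0.0
t: 8.4
eef_pos: [0.5971, -0.1956, 0.0411]
ee_rot: [-3.142, -0.0, -1.414]
force: [0.1, 0.5, 0.6]
width: 0.0656
gripper_force: 0.0
top -0.003 tip depth 0.118 bright 223.0 116.0
top 0 tip depth 0.118 bright 224.0 122.0
top 0.003 tip depth 0.118 bright 219.0 122.0
side -0.003 tip depth 0.1316 bright 196.0 111.0
side 0 tip depth 0.1322 bright 195.0 110.0
side 0.003 tip depth 0.1322 bright 198.0 105.0
t 8.5 [ 0.59701644 -0.19559253  0.0410544 ]
```

```bash
python3 -m crank '[{"dx":0,"dy":0,"dz":0.02,"twist":0,"grip":0.7},{"dx":0,"dy":0,"dz":0.045,"twist":0,"grip":0.7},{"dx":0,"dy":0,"dz":0.08,"twist":0,"grip":0.7},{"dx":0,"dy":0,"dz":0.12,"twist":0,"grip":0.7},{"dx":0,"dy":0.02,"dz":0.16,"twist":0,"grip":0.7}]'
python3 -m crank '[{"dx":-0.01,"dy":0.03,"dz":0,"twist":0,"grip":0.7},{"dx":-0.02,"dy":0.07,"dz":0,"twist":0,"grip":0.7},{"dx":-0.03,"dy":0.11,"dz":0,"twist":0,"grip":0.7},{"dx":-0.04,"dy":0.15,"dz":0,"twist":0,"grip":0.7},{"dx":-0.04,"dy":0.19,"dz":0,"twist":0,"grip":0.7}]'
python3 depth.py pics/d4
python3 - <<'E'
import cv2,numpy as np
t=cv2.imread('pics/d4t.png');s=cv2.imread('pics/d4s.png')
cv2.imwrite('pics/c8.png',np.hstack([cv2.resize(t[110:190,295:395],(500,400),interpolation=2),cv2.resize(s[200:280,290:350],(300,400),interpolation=2)]))
E
```

```text
t: 8.92
eef_pos: [0.5966, -0.1787, 0.2]
ee_rot: [3.141, -0.001, -1.415]
force: [2.1, 0.1, 0.5]
width: 0.0745
gripper_force: 0.0
t: 9.33
eef_pos: [0.5551, 0.0144, 0.1988]
ee_rot: [-3.141, 0.001, -1.414]
force: [0.4, 0.6, 1.1]
width: 0.0746
gripper_force: 0.0
top -0.003 tip depth 0.118 bright 223.0 116.0
top 0 tip depth 0.118 bright 221.0 121.0
top 0.003 tip depth 0.1182 bright 220.0 123.0
side -0.003 tip depth 0.1318 bright 191.0 107.0
side 0 tip depth 0.1316 bright 191.0 110.0
side 0.003 tip depth 0.1324 bright 193.0 100.0
t 9.4333 [0.5569633  0.01757884 0.19894123]
```

View pics/c8.png

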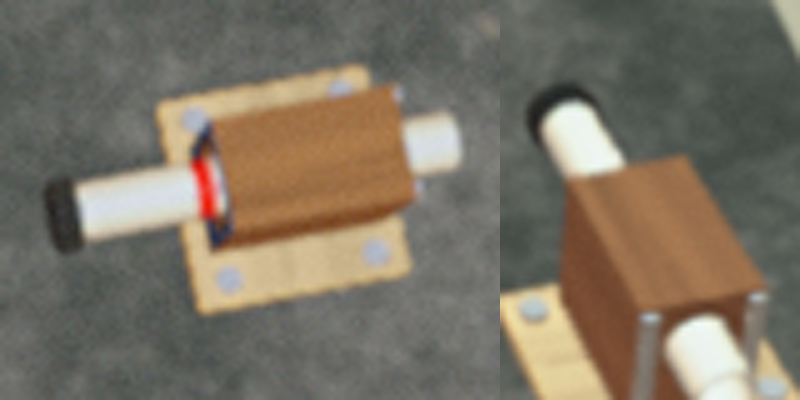

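The top crop shows the red band centred at (205,188) with a thin white sliver at (220,190) before the face. I'll measure the front edge along the tube's crest.

```bash
python3 - <<'E'
from fit import *
t=cv2.imread('pics/d4t.png').astype('f4'); u=np.array([.16,-.987,0]);n=np.array([.987,.16,0]); M=np.array([.605,-.2349,.0710])
ds=np.arange(-.11,.135,.0005)
for lat in(-.004,0,.004):
    X=proj('top',M+ds[:,None]*u+lat*n).astype('f4')
    v=cv2.remap(t,X[:,:1].copy(),X[:,1:].copy(),cv2.INTER_CUBIC)[:,0]
    red=v[:,2]-v[:,:2].mean(1); red[(ds<-.03)|(ds>.0)]=0; k=red>red.max()/2
    b=v.mean(1); g=np.gradient(cv2.GaussianBlur(b.reshape(-1,1),(1,9),0).ravel())
    foot=ds[np.argmin(np.where(ds<-.07,g,9))]; fj=ds[np.argmax(np.where(ds<-.05,g,-9))]; tip=ds[np.argmin(np.where(ds>.11,g,9))]
    print('band half-max',ds[k].min().round(4),ds[k].max().round(4),'foot front',fj.round(4),'tip',tip.round(4))
# face top edge
e,r=edge(t.astype(np.uint8),(295+212/5,110+122/5),(295+230/5,110+242/5),2); P=onz('top',e,.084); print('face top edge',((P-M)@u).round(4),r)
E
```

```text
band half-max -0.0105 -0.003 foot front -0.069 tip 0.118
band half-max -0.0105 -0.0035 foot front -0.069 tip 0.118
band half-max -0.01 -0.0035 foot front -0.0695 tip 0.1185
face top edge [-0.0008 -0.0042] 0.08231511141623037
```

All estimates put the band's front edge about 0.5–2.5 mm short of the face. That is inside the 5 mm tolerance, so I'm handing in.

```bash
python3 -c "
from station import arm
print(arm.job_done())"
```

```text
the job is handed in; nothing more can be done
None
```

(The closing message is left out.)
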